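Bottles back in their stands

ROBOT

A 6-joint arm with a two-finger parallel gripper is mounted at the origin on a cart in front of the work surface, level with it; the furniture and walls round the work are solid. World frame = base frame: x ahead of the robot, y to its left, z up, the work surface at z = 0. Lengths are in m, angles in degrees, forces in N, time in s.
With the tool pointing down it reaches from about 0.3 to 0.75 m from the base axis. Payload 8.5 kg.
Tool frame: the origin (TCP) lies on the centre line of the jaws, within the pads' length; the fingertips stand 11 mm ahead of it and the grasp point (between the pads) lies 8 mm behind it; x points along the fingers, y is the direction in which the jaws open and shut, and the axes are right-handed (so a half turn about x gives the same grasp; the last joint's range is limited). The gripper opens to 85 mm and grips with 20 to 120 N. Pads are 22 mm wide; open, the fingers measure 114 mm over their backs; the gripper's body (76 mm by 85 mm) begins 54 mm behind the grasp point. The pads swing forward as they close: fully open they stand 13 mm farther back than shut.
Start: joints at [53.211, 21.807, 74.336, -0, 83.858, -12.336], TCP at [0.228, 0.501, 0.205] pointing down, gripper open.
Joint ranges: [-178.18, 178.18], [-50.72, 133.34], [12.68, 142.11], [-81.47, 261.47], [9.98, 163.14], [-165.26, 165.26]. Speed limits (degrees/s): [136.94, 136.94, 180, 180, 180, 180].

INTERFACE

Orientations are given as a 3x3 rotation matrix whose columns are the frame's x, y, z axes.
In Python, from rig import env gives the robot as it stands.
- The arm moves only by the tool carry_out, never from a script. Its argument "motion" is a list that holds one entry, the list of rows, each a list of 7 numbers: the shift along the tool's x, y, z in cm, then the turn, a rotation vector about the tool's x, y, z in rad, then the finger opening in cm, from 0 to 8.54. A call has 1 to 5 rows; each row is the pose to reach, as a shift and turn from the pose commanded when the call began, along the tool's axes at that moment; what a row does not reach only later rows make up. A row lasts 1/12 s, in which the tool goes at most 41.7 mm and 7.16 degrees, less where a joint would pass 70% of its speed; a pose out of reach is approached as far as the arm can. A call with a gripper value outside its range is refused whole. The fingers move at their own pace and stop on an object; "grip_force" is the grip in N (left out, the last holds). Time passes only in rows, so rows that repeat a pose let the fingers close. It gives the time, the measured TCP pose, the force and the opening at its end, in the units of the state.
- env.observe(): the state, without advancing time (a new reading comes with each control period).
- env.get_image(name): name is "scene" or "side" or "wrist"; returns a dict with "image" (384x512x3 uint8, red, green, blue), "fov_y" (degrees; the focal length in pixels is half the picture's height over the tangent of half this angle, whatever the lens; pixels are square), "cx", "cy" (the principal point, pixels), "R" (3x3) and "t" (3): a world point X has camera coordinates R X + t. Camera axes: x right, y down, z forward; pixel columns grow to the right and rows downward; lengths in m; the calibration is good to about 2 mm. A picture is of the moment at which its call begins. There is no depth.
- env.close_job(): hands the job in, once; it reports no verdict.
The state is a dict: "time_s": time; "q": joint angles; "qvel": joint speeds; "joint_efforts": joint torques, N m; "position": TCP position; "tool_rot": TCP orientation; "ft_force": force on the tool from outside, world axes, zero at the start; "wrist_torque": the same for the moment, N m; "grip_width": finger opening in m.
Only numpy, scipy, OpenCV 4.12 (cv2) and the standard library are available. Lean on these libraries where they do the work, as an engineer would, in place of code of your own. Each camera call takes 0.05 s, during which the arm holds its last target. There are 200 camera calls.

TASK

From the things on the front half of the counter, pick out all that have a cap or a lid - the brandy bottle, the round tin and the two little bitters bottles - and stand each one upright inside the rimmed wooden stand that fits it: brandy in the large stand, tin in the middle-sized one, one bitters bottle in each of the two small ones. Set them down gently rather than dropping them, knock nothing over, and leave the open things, the copper jigger and the candle glass, where they are.

Things in the scene. Friction and masses are not known exactly. Their poses are not given: they have to be found in the camera images.
- brandy: Clear flask bottle with a black stopper: round body 88 mm in diameter up to 98 mm, neck 24 mm in diameter, firm to grip from 110 to 180 mm; 199 mm tall, 0.5 to 0.78 kg. Origin: centre of its underside, z up.
- tin: Round green enamelled tin with a pale lid that stays shut, 60 mm in diameter (59 mm to grip), 98 mm tall, 0.13 to 0.2 kg. Origin: centre of its underside, z up.
- bitters_a: Small amber bitters bottle, one of two alike in shape, this one with a black cap: round body 43 mm in diameter up to 72 mm, then a slim neck and cap 18 mm in diameter, firm to grip from 75 to 124 mm; 142 mm tall, 0.15 to 0.24 kg. Origin: centre of its underside, z up.
- bitters_b: Small amber bitters bottle, one of two alike in shape, this one with a pale cap: round body 43 mm in diameter up to 72 mm, then a slim neck and cap 18 mm in diameter, firm to grip from 75 to 124 mm; 142 mm tall, 0.15 to 0.24 kg. Origin: centre of its underside, z up.
- stand_large: Turned dark wooden stand with a cork pad, a shallow round dish: the largest of four, 114 mm across outside, 104 mm inside; for the brandy bottle. Its floor is 5 mm above the counter and its rim 16 mm above it. Fixed to the counter. Origin: centre of its underside, z up.
- stand_medium: Turned dark wooden stand with a cork pad, a shallow round dish: the second largest of four, 86 mm across outside, 76 mm inside; for the tin. Its floor is 5 mm above the counter and its rim 16 mm above it. Fixed to the counter. Origin: centre of its underside, z up.
- stand_small_a: Turned dark wooden stand with a cork pad, a shallow round dish: one of two equal smallest ones, 68 mm across outside, 58 mm inside; for either bitters bottle. Its floor is 5 mm above the counter and its rim 16 mm above it. Fixed to the counter. Origin: centre of its underside, z up.
- stand_small_b: Turned dark wooden stand with a cork pad, a shallow round dish: one of two equal smallest ones, 68 mm across outside, 58 mm inside; for either bitters bottle. Its floor is 5 mm above the counter and its rim 16 mm above it. Fixed to the counter. Origin: centre of its underside, z up.
- jigger: Open copper double-cone jigger, 43 mm in diameter, 84 mm tall, standing loose; stays where it is. Origin: centre of its underside.
- candle: Open glass with a pale green candle in it, 76 mm in diameter, 90 mm tall, standing loose at the back; stays where it is. Origin: centre of its underside.

How it is judged:
By the outcome, as a careful person would: the job done as asked, in the order asked, and still so for the second after the job is handed in, with the robot touching nothing.
It also fails if it takes over 106 s, if anything falls off the work surface, if the arm or the gripper's body presses on something with over 40 N, if the wrist force passes 120 N, or if a joint passes its speed limit or range.

## Working session

There is one attempt and no reset: what is moved stays moved. The work goes in short steps, Python scripts to look and compute and a tool call to move; the robot and the scene stay as the last step left them, time stands still between calls to the robot, and variables do not carry over. Pictures are saved under pics/ and viewed, on a budget of 14 in all, crops included, one or two more only if the job needs it, and the job is handed in when it is done.

Besides the shell and the picture viewer there is one more tool, called by a JSON object that holds its "method" and its "body". carry_out: Moves the arm, as the interface text tells. Its arguments: {"type":"object","properties":{"motion":{"type":"array","items":{"type":"array","items":{"type":"array","items":{"type":"number"}}}},"grip_force":{"type":"number"}},"required":["motion"]}

```bash
ls; mkdir -p pics; python3 - <<'E'
from rig import env
import cv2,numpy as np
s=env.observe();print(s)
for n in("scene","side"):
    d=env.get_image(n);cv2.imwrite(f"pics/{n}0.png",d["image"][:,:,::-1]);print(n,d["fov_y"],d["cx"],d["cy"],np.round(d["R"],4).tolist(),np.round(d["t"],4).tolist())
E
```

```text
pics
{'time_s': 0.0, 'q': array([ 5.32105564e+01,  2.18418300e+01,  7.43845718e+01, -9.59028871e-04,
        8.38560698e+01, -1.23360911e+01]), 'qvel': array([ 0.00165603,  0.03731297,  0.05075993, -0.06410529,  0.0054189 ,
       -0.02737686]), 'joint_efforts': array([-6.30348695e-04, -4.48467457e+01, -2.31271541e+01, -2.73299238e-04,
        4.80938761e-03,  6.71255452e-05]), 'position': array([0.22748756, 0.50039871, 0.20460499]), 'tool_rot': array([[-8.48694352e-04,  4.13950018e-01,  9.10299216e-01],
       [-1.16269787e-03,  9.10298520e-01, -4.13950785e-01],
       [-9.99998964e-01, -1.40972065e-03, -2.91266407e-04]]), 'ft_force': array([-0.35445553, -0.37651927, -0.57052376]), 'wrist_torque': array([ 0.02013889, -0.0330693 ,  0.0247991 ]), 'grip_width': 0.08578425430870747}
scene 45.38383877283651 254.78608822417254 178.98372915854375 [[0.6084, -0.7935, -0.0158], [-0.3578, -0.2564, -0.8979], [0.7084, 0.5519, -0.4399]] [-0.3381, 0.2252, 0.9929]
side 42.03368765485737 257.8658060760543 200.90042833249757 [[-0.9992, -0.0341, 0.0228], [-0.0384, 0.5827, -0.8118], [0.0144, -0.812, -0.5835]] [0.547, 0.0418, 1.5927]
```

View pics/scene0.png

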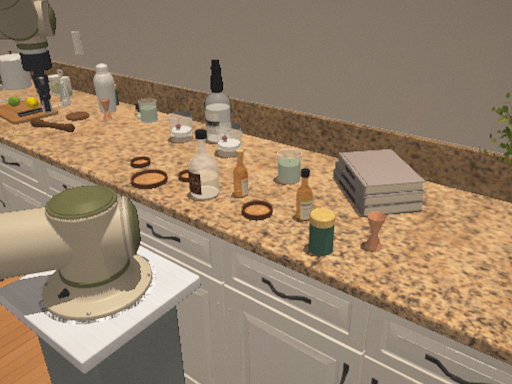

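View pics/side0.png

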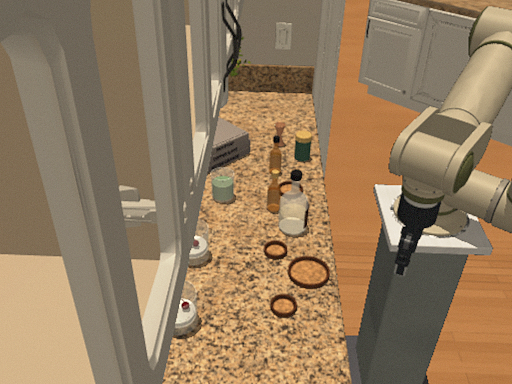

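The scene view shows the brandy (base about 204,195), pale-cap bitters (240,195), black-cap bitters (305,218), tin (321,250) and jigger (373,247). The stands are the large one (149,179), the small ones (140,162) and (186,175), and the medium one (257,210). The side view shows the stands at (308,271), (275,250), (284,305) and (290,187).

```bash
cat > h.py <<'E'
import numpy as np,cv2
from rig import env
def ray(d,u,v,z):
    f=192/np.tan(np.radians(d["fov_y"]/2));R=np.array(d["R"]);t=np.array(d["t"])
    w=R.T@np.array([(u-d["cx"])/f,(v-d["cy"])/f,1]);c=-R.T@t
    return (c+w*(z-c[2])/w[2])[:2]
def st():
    s=env.observe();print("t",round(s["time_s"],2),"p",np.round(s["position"],4),"f",np.round(s["ft_force"],1),"w",round(s["grip_width"],4),"q",np.round(s["q"],1));return s
E
python3 - <<'E'
from h import *
P={"scene":dict(brandy_top=(215-0,0,0)),}
S=env.get_image("scene");D=env.get_image("side")
for n,z,a,b in [("brandy",.199,(201,131),(296.5,173)),("bit_b",.142,(240,152),(275,172)),("bit_a",.142,(305,171),(277,138)),("tin",.098,(322,215),(303,136)),
 ("large",.016,(149,178),(308.5,271)),("sm_far?",.016,(140.5,161),(284,305)),("sm2",.016,(186,175),(275.5,249)),("med",.016,(257,209),(290,187)),("jig",.084,(375,216),(279,126)),("candle",.09,(289,157),(222,180))]:
    print(n,np.round(ray(S,*a,z),3),np.round(ray(D,*b,z),3))
for n in("scene","side"):
    im={"scene":S,"side":D}[n]["image"][:,:,::-1]
    c=im[110:270,110:410] if n=="scene" else im[110:330,200:350]
    k=800/300 if n=="scene" else 600/220
    cv2.imwrite(f"pics/{n}1.png",cv2.resize(c,None,fx=k,fy=k,interpolation=cv2.INTER_CUBIC))
E
```

```text
brandy [0.435 0.09 ] [0.44 0.1 ]
bit_b [ 0.486 -0.005] [0.499 0.009]
bit_a [ 0.484 -0.217] [ 0.493 -0.205]
tin [ 0.387 -0.324] [ 0.398 -0.308]
large [0.392 0.287] [0.401 0.301]
sm_far? [0.463 0.412] [0.468 0.426]
sm2 [0.475 0.209] [0.491 0.217]
med [ 0.435 -0.1  ] [ 0.444 -0.1  ]
jig [ 0.476 -0.414] [ 0.484 -0.407]
candle [ 0.636 -0.069] [ 0.662 -0.015]
```

View pics/scene1.png

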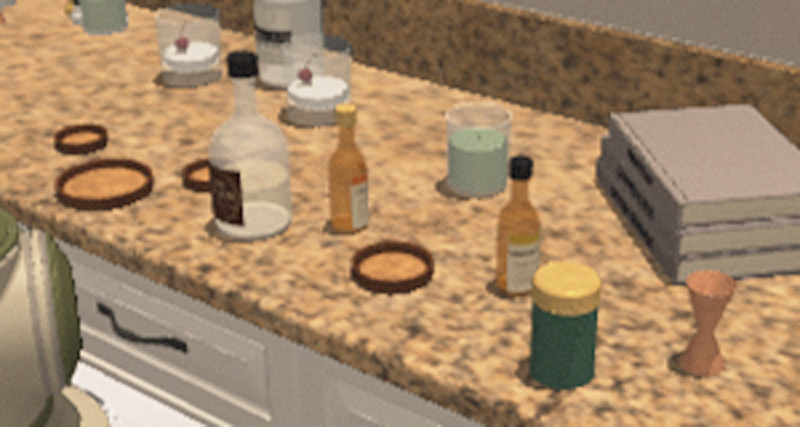

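View pics/side1.png

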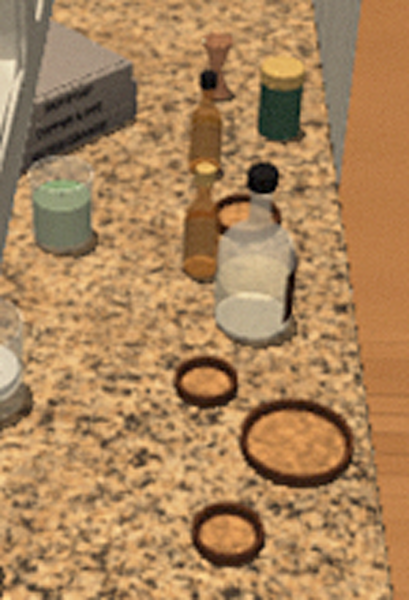

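The two views agree to about 1 cm. I'll go above the large stand and look with the wrist camera.

{"method": "carry_out", "body": {"motion": [[[-3,-1.5,2.5,0,0,0,8.5],[-5,-3,5.5,0,0,0,8.5],[-6,-5,9,0,0,0,8.5],[-6,-6,12,0,0,0,8.5],[-6,-6,12,0,0,0,8.5]]]}}

```text
time_s: 0.62
position: [0.3153, 0.3934, 0.2658]
tool_rot: [[0.002, 0.418, 0.908], [-0.0, 0.908, -0.418], [-1.0, 0.001, 0.002]]
ft_force: [0.3, -0.4, -0.8]
grip_width: 0.0851
```

{"method": "carry_out", "body": {"motion": [[[-2,-1.5,3,0,0,0,8.5],[-4,-3.5,6,0,0,0,8.5],[-6,-5,9,0,0,0,8.5],[-6.5,-5.8,11.9,0,0,0,8.5],[-6.5,-5.8,11.9,0,0,0,8.5]]]}}

```text
time_s: 1.03
position: [0.3996, 0.2918, 0.3312]
tool_rot: [[0.003, 0.418, 0.908], [-0.0, 0.908, -0.418], [-1.0, 0.001, 0.003]]
ft_force: [0.7, 0.7, -0.0]
grip_width: 0.085
```

```bash
python3 - <<'E'
from h import *
s=st();d=env.get_image("wrist");cv2.imwrite("pics/w0.png",d["image"][:,:,::-1])
R=np.array(d["R"]);c=-R.T@d["t"];print(d["fov_y"],d["cx"],d["cy"],"cam",c.round(3),"fwd",R[2].round(3),"right",R[0].round(3))
print("cam in tool",(s["tool_rot"].T@(c-s["position"])).round(3))
E
```

```text
t 1.03 p [0.3996 0.2918 0.3312] f [ 0.7  0.7 -0. ] w 0.085 q [ 22.4  12.5  67.3  -0.1 100.  -42.9]
58.20208447588013 251.42473143837023 191.47656740269497 cam [0.339 0.32  0.499] fwd [ 0.24  -0.11  -0.965] right [0.419 0.908 0.001]
cam in tool [-0.168  0.    -0.066]
```

View pics/w0.png

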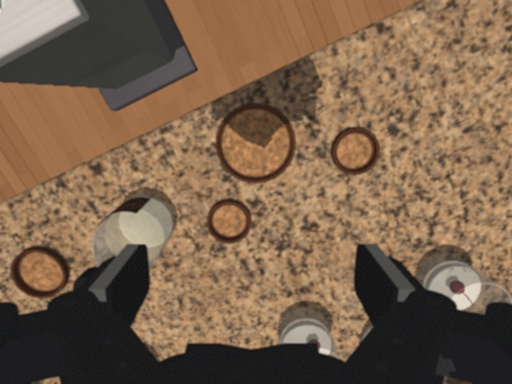

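The wrist view shows the large stand at (256,142), the small ones at (355,151) and (229,220), the medium one at (40,271), and the brandy at about (140,230).

```bash
python3 - <<'E'
from h import *
d=env.get_image("wrist");im=d["image"][:,:,::-1].copy()
m=cv2.inRange(im,(0,0,0),(45,60,95))
for n,(u,v),r in [("large",(256,142),52),("smA",(355,151),34),("smB",(229,220),34),("med",(40,271),40)]:
    q=np.zeros_like(m);cv2.circle(q,(u,v),r,255,-1)
    # outer extent via rays from centre: rim pixels ellipse fit
    ys,xs=np.nonzero(m&q);rr=np.hypot(xs-u,ys-v);k=rr>r*.5
    e=cv2.fitEllipse(np.stack([xs[k],ys[k]],1).astype(np.float32))
    (a,b),ax,_=e;print(n,np.round(e[0],1),np.round(ax,1),ray(d,a,b,.016).round(4),k.sum())
E
```

```text
large [255.3 141.9] [72.5 82.4] [0.3936 0.3013] 1468
smA [354.2 152.4] [41.7 43.4] [0.465  0.4215] 644
smB [228.9 221.8] [39.5 40.7] [0.4847 0.2168] 474
med [ 42.7 275.6] [46.7 62.3] [ 0.444 -0.084] 1145
```

{"method": "carry_out", "body": {"motion": [[[0,-3,2.2,0,0,0,8.5],[0,-6.5,4.7,0,0,0,8.5],[0,-10,7.2,0,0,0,8.5],[0,-13.3,9.6,0,0,0,8.5],[0,-16.1,11.6,0,0,0,8.5]]]}}

```text
time_s: 1.55
position: [0.4347, 0.0989, 0.3298]
tool_rot: [[-0.001, 0.412, 0.911], [0.0, 0.911, -0.412], [-1.0, -0.0, -0.001]]
ft_force: [1.0, 0.5, 0.0]
grip_width: 0.0848
```

{"method": "carry_out", "body": {"motion": [[[0,0,0,0,0,0,8.5],[0,0,0,0,0,0,8.5]]]}}

```text
time_s: 1.72
position: [0.4351, 0.0994, 0.3297]
tool_rot: [[-0.001, 0.416, 0.909], [0.0, 0.909, -0.416], [-1.0, -0.0, -0.001]]
ft_force: [-0.6, 0.5, -0.5]
grip_width: 0.0847
```

```bash
python3 - <<'E'
from h import *
s=st();d=env.get_image("wrist");cv2.imwrite("pics/w1.png",d["image"][:,:,::-1])
E
```

```text
t 1.72 p [0.4351 0.0994 0.3297] f [-0.6  0.5 -0.5] w 0.0847 q [ -2.4   7.3  74.1   0.   98.7 -67.8]
```

View pics/w1.png

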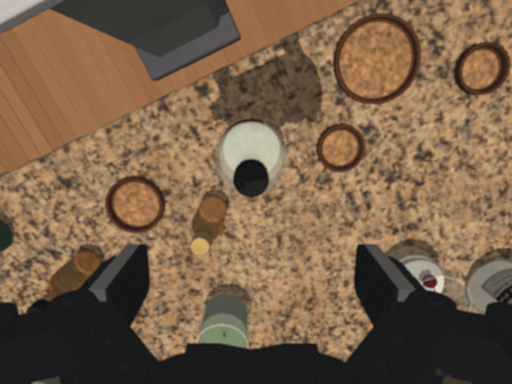

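The wrist view shows the brandy's black stopper at (251,178), the pale bitters cap at (200,246), the medium stand at (136,204), the large one at (377,58), and smB at (341,147).

```bash
python3 - <<'E'
from h import *
d=env.get_image("wrist");im=d["image"][:,:,::-1]
m=cv2.inRange(im,(0,0,0),(40,40,40))[150:205,225:280];M=cv2.moments(m,True);u,v=225+M['m10']/M['m00'],150+M['m01']/M['m00']
print(u,v,M['m00']);p=ray(d,u,v,.197);print("brandy top",p, "base",ray(d,251.5,150,.0))
print("bitb",ray(d,200.5,246,.142),"med",ray(d,136,203,.016),"large",ray(d,377.5,58,.016),"smB",ray(d,341,147.5,.016))
s=env.observe();print((s["tool_rot"].T@(np.r_[p,.152]-s["position"])*100).round(2))
E
```

```text
249.67783783783784 178.12540540540542 925.0
brandy top [0.43672114 0.09816008] base [0.4403832  0.09829815]
bitb [0.49588125 0.0104811 ] med [ 0.43901093 -0.08633488] large [0.39668661 0.29954618] smB [0.48696893 0.21460023]
[17.8  -0.18  0.3 ]
```

{"method": "carry_out", "body": {"motion": [[[4,-0.1,0.3,0,0,0,8.5],[8,-0.1,0.3,0,0,0,8.5],[12,-0.1,0.3,0,0,0,8.5],[15,-0.1,0.3,0,0,0,8.5],[17.8,-0.1,0.3,0,0,0,8.5]]]}}

```text
time_s: 2.23
position: [0.4364, 0.0995, 0.1503]
tool_rot: [[-0.001, 0.411, 0.912], [0.0, 0.912, -0.411], [-1.0, -0.0, -0.001]]
ft_force: [1.3, -0.5, 1.1]
grip_width: 0.0851
```

{"method": "carry_out", "body": {"motion": [[[0,0,0,0,0,0,6],[0,0,0,0,0,0,4],[0,0,0,0,0,0,3],[0,0,0,0,0,0,2],[0,0,0,0,0,0,1.5]]], "grip_force": 60}}

```text
time_s: 2.65
position: [0.4384, 0.0978, 0.1537]
tool_rot: [[0.003, 0.414, 0.91], [-0.0, 0.91, -0.414], [-1.0, 0.001, 0.003]]
ft_force: [0.1, -0.3, -0.6]
grip_width: 0.0251
```

{"method": "carry_out", "body": {"motion": [[[0,0,0,0,0,0,1.5],[0,0,0,0,0,0,1.5],[0,0,0,0,0,0,1.5],[0,0,0,0,0,0,1.5],[0,0,0,0,0,0,1.5]]]}}

```text
time_s: 3.07
position: [0.4398, 0.0982, 0.1552]
tool_rot: [[0.008, 0.414, 0.91], [0.001, 0.91, -0.414], [-1.0, 0.004, 0.007]]
ft_force: [-0.0, 4.0, 15.5]
grip_width: 0.0146
```

{"method": "carry_out", "body": {"motion": [[[-0.5,0,0,0,0,0,1.5],[-1,0,0,0,0,0,1.5],[-2,0,0,0,0,0,1.5],[-4,0,0,0,0,0,1.5],[-5,0,0,0,0,0,1.5]]]}}

```text
time_s: 3.48
position: [0.4381, 0.0975, 0.2043]
tool_rot: [[0.002, 0.414, 0.91], [-0.0, 0.91, -0.414], [-1.0, 0.001, 0.002]]
ft_force: [0.3, -0.8, 0.5]
grip_width: 0.0153
```

```bash
python3 - <<'E'
from h import *
s=st();print((s["tool_rot"].T@(np.array([.395,.3005,s["position"][2]])-s["position"])*100).round(2))
E
```

```text
t 3.48 p [0.4381 0.0975 0.2043] f [ 0.3 -0.8  0.5] w 0.0153 q [ -2.6  11.6  89.5  -0.   78.8 -68.2]
[-1.000e-02  1.670e+01 -1.232e+01]
```

```bash
python3 - <<'E'
from h import *
a=env.get_image("wrist")["image"];b=env.get_image("side")["image"][90:340,150:400];c=env.get_image("scene")["image"][60:260,110:310]
o=np.hstack([cv2.resize(a,(400,300)),cv2.resize(c,(300,300)),]);o=np.hstack([cv2.resize(a,(300,225)),cv2.resize(b,(250,225)),cv2.resize(c,(225,225))])
cv2.imwrite("pics/c1.png",o[:,:,::-1])
E
```

```text
(no output)
```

View pics/c1.png

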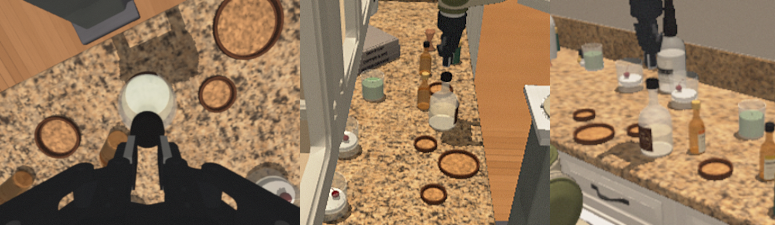

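The wrist view shows the stopper at about (253,217), just short of the closed fingers. The bottle is still upright, but the grasp missed it.

```bash
python3 - <<'E'
from h import *
s=st();d=env.get_image("wrist")
R=np.array(d["R"]);t=np.array(d["t"]);f=192/np.tan(np.radians(d["fov_y"]/2))
def pr(X):
    c=R@X+t;return (c[:2]/c[2]*f+[d["cx"],d["cy"]]).round(1)
T=s["tool_rot"];p=s["position"]
print("TCP px",pr(p),"tip",pr(p+T[:,0]*.011),"tip edges",pr(p+T@[.011,.012,-.011]),pr(p+T@[.011,-.012,-.011]))
im=d["image"]
cv2.imwrite("pics/c2.png",cv2.resize(im[140:384,120:400],None,fx=2,fy=2)[:,:,::-1])
print("top at",ray(d,253,213,.199),ray(d,253,217,.199))
E
```

```text
t 3.63 p [0.4378 0.0975 0.2028] f [-0.2 -0.2  0.3] w 0.0148 q [ -2.6  11.7  89.6  -0.   78.6 -68.2]
TCP px [250.9 230.2] tip [250.9 222.8] tip edges [273.  203.7] [228.8 203.7]
top at [0.430858   0.10189736] [0.43287677 0.10098027]
```

View pics/c2.png

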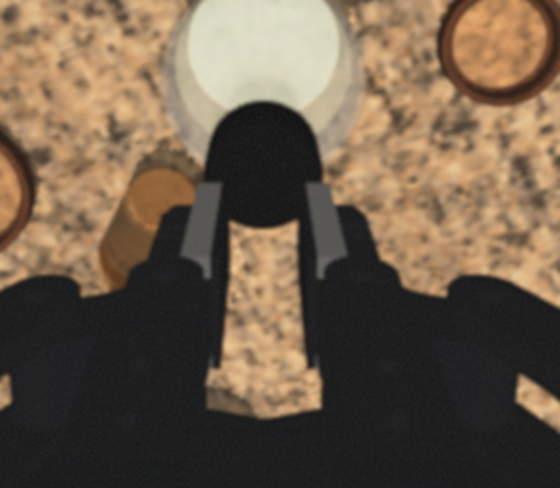

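Either the pads aren't where the TCP says, or they slid up over the stopper. I'll project the reported fingertip into the side and scene pictures to check.

```bash
python3 - <<'E'
from h import *
s=st();T=s["tool_rot"];p=s["position"]
def pr(d,X):
    R=np.array(d["R"]);t=np.array(d["t"]);f=192/np.tan(np.radians(d["fov_y"]/2));c=R@X+t;return (c[:2]/c[2]*f+[d["cx"],d["cy"]]).round(1)
o=[]
for n,(u,v) in (("side",(295,165)),("scene",(205,115))):
    d=env.get_image(n);P=np.array([.2275,.5004,.2046]);print(n,"start tip",pr(d,P-[0,0,-.002+.011-.009]),pr(d,P-[0,0,.011]))
    print(" now tip",pr(d,p+T[:,0]*.011),"40 back",pr(d,p-T[:,0]*.03),"neck@.199",pr(d,np.array([.437,.098,.199])),"base",pr(d,np.array([.437,.098,0])))
    c=d["image"][v-60:v+60,u-50:u+50];o.append(cv2.resize(c,None,fx=4,fy=4,interpolation=cv2.INTER_CUBIC)); print(" crop origin",u-50,v-60)
cv2.imwrite("pics/c3.png",np.hstack(o)[:,:,::-1])
E
```

```text
t 3.68 p [0.4374 0.0975 0.202 ] f [-1.6  0.6  0.3] w 0.0149 q [ -2.6  11.7  89.7  -0.   78.6 -68.2]
side start tip [401.4 274.9] [400.4 278.6]
 now tip [297.3 174.9] 40 back [298.3 162.4] neck@.199 [297.6 172.6] base [293.1 227.9]
 crop origin 245 105
scene start tip [ 49.2 121.4] [ 50.  124.9]
 now tip [199.8 132.9] 40 back [198.8 118.7] neck@.199 [199.4 130.2] base [204.  193.8]
 crop origin 155 55
```

View pics/c3.png

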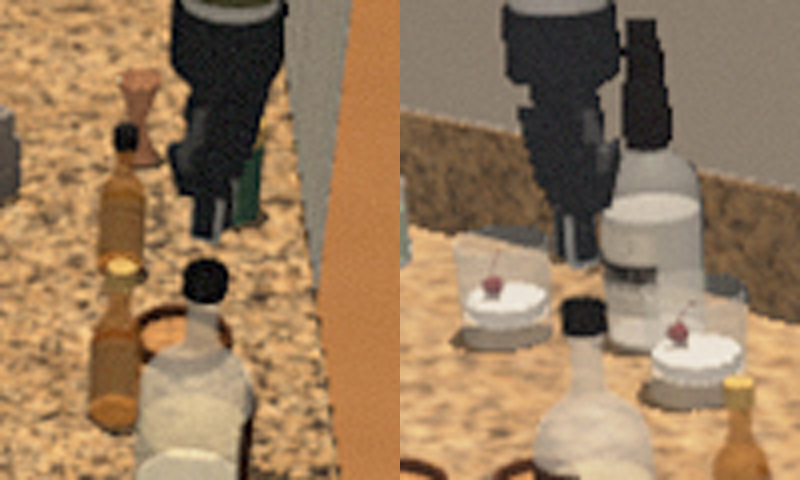

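In both side views the real fingertip sits about 34 mm higher than the stated TCP implies, while xy agrees. So the pads closed on the rounded stopper top and slipped off, and the bottle still stands. I'll correct the tool length by 34 mm. Next I reopen, rise a little and re-measure.

{"method": "carry_out", "body": {"motion": [[[-2,0,0,0,0,0,4],[-4,0,0,0,0,0,8.5],[-6,0,0,0,0,0,8.5],[-8,0,0,0,0,0,8.5],[-8,0,0,0,0,0,8.5]]]}}

```text
time_s: 4.2
position: [0.4387, 0.0975, 0.2849]
tool_rot: [[0.005, 0.414, 0.91], [-0.0, 0.91, -0.414], [-1.0, 0.002, 0.005]]
ft_force: [0.6, 0.5, 0.0]
grip_width: 0.0746
```

{"method": "carry_out", "body": {"motion": [[[0,0,0,0,0,0,8.5],[0,0,0,0,0,0,8.5]]]}}

```text
time_s: 4.37
position: [0.4372, 0.0976, 0.281]
tool_rot: [[-0.002, 0.414, 0.91], [0.0, 0.91, -0.414], [-1.0, -0.001, -0.002]]
ft_force: [-0.1, 0.2, 0.6]
grip_width: 0.0851
```

```bash
cat >> h.py <<'E'
def pr(d,X):
    R=np.array(d["R"]);t=np.array(d["t"]);f=192/np.tan(np.radians(d["fov_y"]/2));c=R@np.asarray(X)+t;return (c[:2]/c[2]*f+[d["cx"],d["cy"]]).round(1)
def blob(im,lo,hi,box):
    u0,v0,u1,v1=box;m=cv2.inRange(np.ascontiguousarray(im[v0:v1,u0:u1]),lo,hi)
    n,l,s,c=cv2.connectedComponentsWithStats(m);i=1+np.argmax(s[1:,4]);x,y,w,h,a=s[i];print(" blob",x+u0,y+v0,w,h,a,"c",(c[i]+[u0,v0]).round(1));return c[i]+[u0,v0]
def go(s,x,y,z):
    print("  tool shift cm",(s["tool_rot"].T@(np.array([x,y,z])-s["position"])*100).round(2))
E
python3 - <<'E'
from h import *
s=st();d=env.get_image("wrist")
b=blob(d["image"],(0,0,0),(40,40,40),(215,140,290,240));p=ray(d,*b,.195);print(p);go(s,*p,.116)
E
```

```text
t 4.37 p [0.4372 0.0976 0.281 ] f [-0.1  0.2  0.6] w 0.0851 q [ -2.6   8.6  80.4  -0.   91.2 -68.2]
 blob 232 167 40 43 1346 c [251.6 188.3]
[0.43712205 0.09795846]
  tool shift cm [1.65e+01 4.00e-02 1.00e-02]
```

{"method": "carry_out", "body": {"motion": [[[4,0,0,0,0,0,8.5],[8,0,0,0,0,0,8.5],[11,0,0,0,0,0,8.5],[14,0,0,0,0,0,8.5],[16.5,0,0,0,0,0,8.5]]]}}

```text
time_s: 4.83
position: [0.4362, 0.0976, 0.1144]
tool_rot: [[-0.003, 0.414, 0.91], [0.0, 0.91, -0.414], [-1.0, -0.001, -0.003]]
ft_force: [0.5, -0.5, -0.3]
grip_width: 0.085
```

{"method": "carry_out", "body": {"motion": [[[0,0,0,0,0,0,8.5],[0,0,0,0,0,0,5],[0,0,0,0,0,0,3],[0,0,0,0,0,0,2],[0,0,0,0,0,0,1.5]]], "grip_force": 60}}

```text
time_s: 5.25
position: [0.4383, 0.0976, 0.1185]
tool_rot: [[0.003, 0.414, 0.91], [-0.0, 0.91, -0.414], [-1.0, 0.001, 0.002]]
ft_force: [-0.3, 0.0, -0.1]
grip_width: 0.0383
```

{"method": "carry_out", "body": {"motion": [[[0,0,0,0,0,0,1.5],[0,0,0,0,0,0,1.5],[0,0,0,0,0,0,1.5],[0,0,0,0,0,0,1.5],[0,0,0,0,0,0,1.5]]]}}

```text
time_s: 5.67
position: [0.438, 0.0974, 0.1182]
tool_rot: [[0.002, 0.414, 0.91], [-0.0, 0.91, -0.414], [-1.0, 0.0, 0.002]]
ft_force: [-1.7, -1.4, 6.6]
grip_width: 0.023
```

{"method": "carry_out", "body": {"motion": [[[-0.5,0,0,0,0,0,1.5],[-1.5,0,0,0,0,0,1.5],[-3,0,0,0,0,0,1.5],[-4,0,0,0,0,0,1.5],[-5,0,0,0,0,0,1.5]]]}}

```text
time_s: 6.08
position: [0.4371, 0.0976, 0.1677]
tool_rot: [[-0.001, 0.414, 0.91], [0.0, 0.91, -0.414], [-1.0, -0.0, -0.001]]
ft_force: [1.0, -0.5, -6.9]
grip_width: 0.0227
```

{"method": "carry_out", "body": {"motion": [[[0,0,0,0,0,0,1.5],[0,0,0,0,0,0,1.5],[0,0,0,0,0,0,1.5]]]}}

```text
time_s: 6.33
position: [0.437, 0.0976, 0.1665]
tool_rot: [[-0.002, 0.414, 0.91], [0.0, 0.91, -0.414], [-1.0, -0.001, -0.002]]
ft_force: [-0.5, -0.2, -6.9]
grip_width: 0.0226
```

```bash
python3 - <<'E'
from h import *
s=st();go(s,.3955,.3005,s["position"][2])
b=blob(env.get_image("wrist")["image"],(0,0,0),(40,40,40),(200,120,300,236))
E
```

```text
t 6.33 p [0.437  0.0976 0.1665] f [-0.5 -0.2 -6.9] w 0.0226 q [ -2.6  13.8  93.4   0.   73.  -68.2]
  tool shift cm [ 1.000e-02  1.675e+01 -1.218e+01]
 blob 222 233 3 3 7 c [223.  234.3]
```

{"method": "carry_out", "body": {"motion": [[[0,1,-0.7,0,0,0,1.5],[0,3,-2.2,0,0,0,1.5],[0,5,-3.6,0,0,0,1.5],[0,7.5,-5.5,0,0,0,1.5],[0,10,-7.3,0,0,0,1.5]]]}}

```text
time_s: 6.8
position: [0.4118, 0.2198, 0.1665]
tool_rot: [[-0.002, 0.415, 0.91], [-0.0, 0.91, -0.415], [-1.0, -0.001, -0.001]]
ft_force: [1.2, -1.4, -6.2]
grip_width: 0.0224
```

{"method": "carry_out", "body": {"motion": [[[0,2,-1.5,0,0,0,1.5],[0,4,-3,0,0,0,1.5],[0,5.5,-4,0,0,0,1.5],[0,6.7,-4.9,0,0,0,1.5],[0,6.7,-4.9,0,0,0,1.5]]]}}

```text
time_s: 7.22
position: [0.3946, 0.3022, 0.1663]
tool_rot: [[-0.002, 0.412, 0.911], [0.0, 0.911, -0.412], [-1.0, -0.0, -0.002]]
ft_force: [0.6, -1.3, -7.1]
grip_width: 0.0226
```

{"method": "carry_out", "body": {"motion": [[[0,0,0,0,0,0,1.5],[0,0,0,0,0,0,1.5],[0,0,0,0,0,0,1.5]]]}}

```text
time_s: 7.47
position: [0.3958, 0.2994, 0.1669]
tool_rot: [[-0.001, 0.415, 0.91], [-0.001, 0.91, -0.415], [-1.0, -0.001, -0.0]]
ft_force: [0.1, -0.2, -6.3]
grip_width: 0.0228
```

```bash
python3 - <<'E'
from h import *
s=st();go(s,.3955,.3005,s["position"][2])
d=env.get_image("wrist");cv2.imwrite("pics/c4.png",np.hstack([d["image"],env.get_image("side")["image"][180:330,220:370].repeat(2,0).repeat(2,1)[:,:,:] if 0 else cv2.resize(env.get_image("side")["image"][150:310,220:340],(288,384))])[:,:,::-1])
E
```

```text
t 7.47 p [0.3958 0.2994 0.1669] f [ 0.1 -0.2 -6.3] w 0.0228 q [ 23.4  18.4  86.4  -0.   75.2 -42.1]
  tool shift cm [-0.    0.09 -0.07]
```

View pics/c4.png

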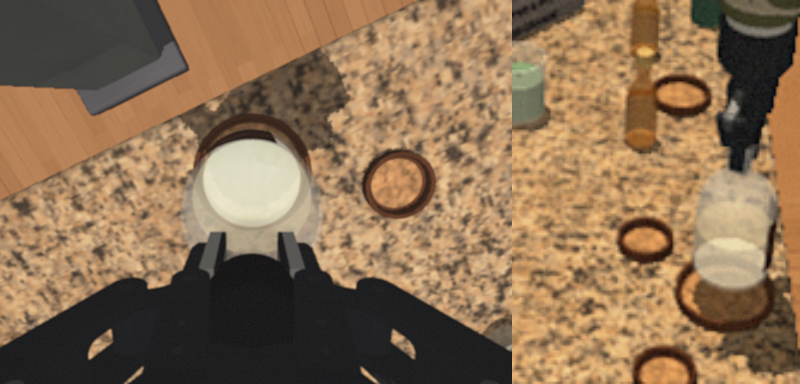

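The wrist view shows the bottle held over the large stand, centred in columns (rim at x≈195–312), and the side view agrees. I'll lower it gently.

{"method": "carry_out", "body": {"motion": [[[1,0.1,0,0,0,0,1.5],[2,0.1,0,0,0,0,1.5],[3,0.1,0,0,0,0,1.5],[3.6,0.1,0,0,0,0,1.5],[3.9,0.1,0,0,0,0,1.5]]]}}

```text
time_s: 7.98
position: [0.396, 0.3006, 0.1275]
tool_rot: [[-0.001, 0.415, 0.91], [-0.001, 0.91, -0.415], [-1.0, -0.001, -0.001]]
ft_force: [0.4, -0.2, -6.3]
grip_width: 0.0227
```

{"method": "carry_out", "body": {"motion": [[[0.1,0,0,0,0,0,1.5],[0.2,0,0,0,0,0,1.5],[0.3,0,0,0,0,0,1.5],[0.4,0,0,0,0,0,1.5],[0.4,0,0,0,0,0,1.5]]]}}

```text
time_s: 8.4
position: [0.3962, 0.301, 0.1243]
tool_rot: [[0.0, 0.414, 0.91], [0.0, 0.91, -0.414], [-1.0, 0.0, 0.0]]
ft_force: [0.2, 0.1, -6.9]
grip_width: 0.0225
```

{"method": "carry_out", "body": {"motion": [[[0.1,0,0,0,0,0,1.5],[0.1,0,0,0,0,0,1.5],[0.2,0,0,0,0,0,1.5],[0.2,0,0,0,0,0,1.5]]]}}

```text
time_s: 8.73
position: [0.3964, 0.3011, 0.1234]
tool_rot: [[0.001, 0.414, 0.91], [0.001, 0.91, -0.414], [-1.0, 0.001, 0.001]]
ft_force: [-3.0, -1.9, 3.9]
grip_width: 0.0231
```

In contact. I'll release and rise.

{"method": "carry_out", "body": {"motion": [[[0,0,0,0,0,0,3],[0,0,0,0,0,0,4.5],[0,0,0,0,0,0,6],[0,0,0,0,0,0,7],[0,0,0,0,0,0,7]]]}}

```text
time_s: 9.15
position: [0.3963, 0.301, 0.1223]
tool_rot: [[0.0, 0.414, 0.91], [0.0, 0.91, -0.414], [-1.0, 0.0, 0.0]]
ft_force: [-0.3, -0.3, 0.6]
grip_width: 0.0696
```

{"method": "carry_out", "body": {"motion": [[[-3,0,0,0,0,0,7],[-7,0,0,0,0,0,7],[-11,0,0,0,0,0,8],[-15,0,0,0,0,0,8.5],[-18,0,0,0,0,0,8.5]]]}}

```text
time_s: 9.57
position: [0.3962, 0.3011, 0.3058]
tool_rot: [[0.003, 0.414, 0.91], [0.001, 0.91, -0.414], [-1.0, 0.003, 0.002]]
ft_force: [1.5, 0.3, 0.4]
grip_width: 0.0845
```

```bash
python3 - <<'E'
from h import *
s=st();go(s,.393,-.315,.30);d=env.get_image("wrist")
b=blob(d["image"],(0,0,0),(40,40,40),(215,140,290,240));print(ray(d,*b,.2))
cv2.imwrite("pics/w2.png",d["image"][:,:,::-1])
E
```

```text
t 9.57 p [0.3962 0.3011 0.3058] f [1.5 0.3 0.4] w 0.0845 q [ 23.6  13.2  70.5   0.   96.1 -42. ]
  tool shift cm [  0.49 -56.22  25.21]
 blob 233 161 37 40 1152 c [251.  180.9]
[0.39550173 0.30162944]
```

View pics/w2.png

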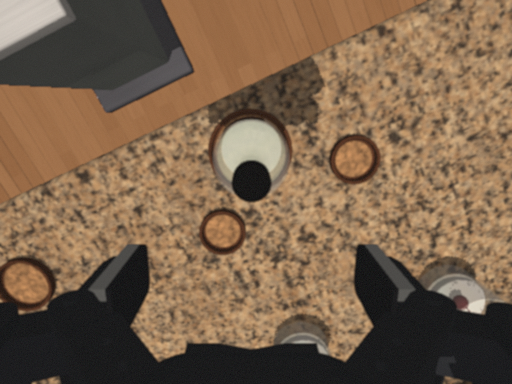

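The wrist view shows the brandy standing inside the large stand, with its stopper at (251,181) over the rim centre. Now the tin.

{"method": "carry_out", "body": {"motion": [[[0,-2.5,1.1,0,0,0,8.5],[0,-6,2.7,0,0,0,8.5],[0,-9.5,4.3,0,0,0,8.5],[0,-13,5.8,0,0,0,8.5],[0,-16.5,7.4,0,0,0,8.5]]]}}

```text
time_s: 10.03
position: [0.3946, 0.1187, 0.302]
tool_rot: [[0.0, 0.413, 0.911], [-0.0, 0.911, -0.413], [-1.0, 0.0, 0.0]]
ft_force: [0.6, -0.6, 0.6]
grip_width: 0.0854
```

{"method": "carry_out", "body": {"motion": [[[0,-3.5,1.6,0,0,0,8.5],[0,-7,3.1,0,0,0,8.5],[0,-10.5,4.7,0,0,0,8.5],[0,-14,6.3,0,0,0,8.5],[0,-17,7.6,0,0,0,8.5]]]}}

```text
time_s: 10.45
position: [0.3936, -0.0683, 0.3021]
tool_rot: [[0.0, 0.415, 0.91], [-0.0, 0.91, -0.415], [-1.0, -0.0, 0.0]]
ft_force: [1.8, 0.5, 0.1]
grip_width: 0.0852
```

{"method": "carry_out", "body": {"motion": [[[0,-3.5,1.6,0,0,0,8.5],[0,-7,3.1,0,0,0,8.5],[0,-10.5,4.7,0,0,0,8.5],[0,-14,6.3,0,0,0,8.5],[0,-17,7.6,0,0,0,8.5]]]}}

```text
time_s: 10.87
position: [0.3923, -0.2548, 0.3018]
tool_rot: [[-0.0, 0.415, 0.91], [0.0, 0.91, -0.415], [-1.0, -0.0, -0.0]]
ft_force: [0.7, 0.2, -0.7]
grip_width: 0.085
```

{"method": "carry_out", "body": {"motion": [[[1,-2,0.9,0,0,0,8.5],[2,-4,1.8,0,0,0,8.5],[4,-5.7,2.6,0,0,0,8.5],[4,-5.7,2.6,0,0,0,8.5],[4,-5.7,2.6,0,0,0,8.5]]]}}

```text
time_s: 11.28
position: [0.3925, -0.315, 0.2612]
tool_rot: [[-0.002, 0.415, 0.91], [0.002, 0.91, -0.415], [-1.0, 0.001, -0.002]]
ft_force: [-0.4, 0.3, 1.2]
grip_width: 0.0853
```

```bash
python3 - <<'E'
from h import *
s=st();d=env.get_image("wrist")
cv2.imwrite("pics/w3.png",d["image"][:,:,::-1]);print("pale:");b=blob(d["image"],(130,100,20),(255,225,130),(190,130,310,290));print(ray(d,*b,.098))
E
```

```text
t 11.28 p [ 0.3925 -0.315   0.2612] f [-0.4  0.3  1.2] w 0.0853 q [ -52.3   15.1   75.1    0.    90.  -117.7]
pale:
 blob 190 130 120 160 12268 c [250.9 213.6]
[ 0.43441826 -0.33413553]
```

View pics/w3.png

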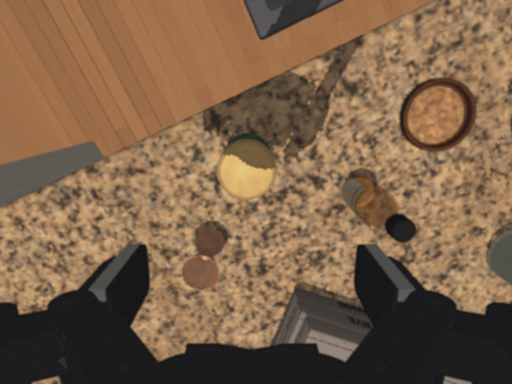

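The wrist view shows the tin lid at (247,169), the black-cap bitters at (401,228), the medium stand at (438,114), and the jigger at (200,272).

```bash
python3 - <<'E'
from h import *
s=st();d=env.get_image("wrist")
p=ray(d,247,169.5,.098);print("tin",p,ray(d,247,198,.098)-ray(d,247,140,.098));go(s,*p,.03)
print("bita",ray(d,401,228,.140),"med",ray(d,438,114.5,.016))
E
```

```text
t 11.33 p [ 0.3929 -0.3146  0.2623] f [-0.2 -0.4 -0.4] w 0.0848 q [ -52.2   15.    75.     0.    90.  -117.7]
tin [ 0.39233095 -0.31873832] [ 0.05260721 -0.02419697]
  tool shift cm [23.23 -0.41  0.13]
bita [ 0.49067028 -0.21133168] med [ 0.44031211 -0.09526746]
```

{"method": "carry_out", "body": {"motion": [[[2,-0.4,0.1,0,0,0,8.5],[5.5,-0.4,0.1,0,0,0,8.5],[9,-0.4,0.1,0,0,0,8.5],[12,-0.4,0.1,0,0,0,8.5],[14,-0.4,0.1,0,0,0,8.5]]]}}

```text
time_s: 11.8
position: [0.392, -0.3175, 0.1209]
tool_rot: [[-0.001, 0.413, 0.911], [0.001, 0.911, -0.413], [-1.0, 0.001, -0.001]]
ft_force: [-0.1, -1.0, -0.8]
grip_width: 0.0851
```

{"method": "carry_out", "body": {"motion": [[[2,0,0,0,0,0,8.5],[4,0,0,0,0,0,8.5],[6,0,0,0,0,0,8.5],[8,0,0,0,0,0,8.5],[9.2,0,0,0,0,0,8.5]]]}}

```text
time_s: 12.22
position: [0.3925, -0.3181, 0.0297]
tool_rot: [[0.0, 0.413, 0.911], [-0.0, 0.911, -0.413], [-1.0, -0.0, 0.0]]
ft_force: [-0.0, 0.3, -0.4]
grip_width: 0.0848
```

{"method": "carry_out", "body": {"motion": [[[0,0,0,0,0,0,7.5],[0,0,0,0,0,0,6.5],[0,0,0,0,0,0,6],[0,0,0,0,0,0,5.5],[0,0,0,0,0,0,5]]], "grip_force": 35}}

```text
time_s: 12.63
position: [0.3929, -0.3195, 0.0319]
tool_rot: [[0.002, 0.414, 0.91], [-0.002, 0.91, -0.414], [-1.0, -0.001, 0.003]]
ft_force: [0.0, 1.4, 8.1]
grip_width: 0.0581
```

{"method": "carry_out", "body": {"motion": [[[0,0,0,0,0,0,5],[0,0,0,0,0,0,5],[0,0,0,0,0,0,5]]]}}

```text
time_s: 12.88
position: [0.3929, -0.3195, 0.0319]
tool_rot: [[0.002, 0.414, 0.91], [-0.002, 0.91, -0.414], [-1.0, -0.001, 0.003]]
ft_force: [0.3, 0.4, 7.3]
grip_width: 0.0579
```

{"method": "carry_out", "body": {"motion": [[[-1,0,0,0,0,0,5],[-4,0,0,0,0,0,5],[-8,0,0,0,0,0,5],[-12,0,0,0,0,0,5],[-15,0,0,0,0,0,5]]]}}

```text
time_s: 13.3
position: [0.3924, -0.319, 0.1842]
tool_rot: [[0.002, 0.414, 0.91], [-0.003, 0.91, -0.414], [-1.0, -0.002, 0.003]]
ft_force: [0.9, -0.9, -1.0]
grip_width: 0.0579
```

{"method": "carry_out", "body": {"motion": [[[-1,2,-0.4,0,0,0,5],[-2,5,-1.1,0,0,0,5],[-2,8,-1.8,0,0,0,5],[-2,11,-2.4,0,0,0,5],[-2,14,-3.1,0,0,0,5]]]}}

```text
time_s: 13.72
position: [0.4219, -0.1772, 0.2011]
tool_rot: [[0.001, 0.414, 0.91], [-0.001, 0.91, -0.414], [-1.0, -0.0, 0.002]]
ft_force: [1.3, 0.0, -1.6]
grip_width: 0.0579
```

{"method": "carry_out", "body": {"motion": [[[0,3,-0.7,0,0,0,5],[0,5,-1.1,0,0,0,5],[0,7,-1.6,0,0,0,5],[0,8.5,-1.9,0,0,0,5],[0,8.5,-1.9,0,0,0,5]]]}}

```text
time_s: 14.13
position: [0.4398, -0.0911, 0.201]
tool_rot: [[0.001, 0.411, 0.911], [0.0, 0.911, -0.411], [-1.0, 0.001, 0.001]]
ft_force: [-0.8, 0.5, -1.1]
grip_width: 0.0584
```

```bash
python3 - <<'E'
from h import *
s=st();d=env.get_image("wrist")
cv2.imwrite("pics/w4.png",d["image"][:,:,::-1]);go(s,.4403,-.093,.036)
E
```

```text
t 14.13 p [ 0.4398 -0.0911  0.201 ] f [-0.8  0.5 -1.1] w 0.0584 q [-26.9  11.8  89.7   0.   78.4 -92.6]
  tool shift cm [16.5  -0.17  0.11]
```

View pics/w4.png

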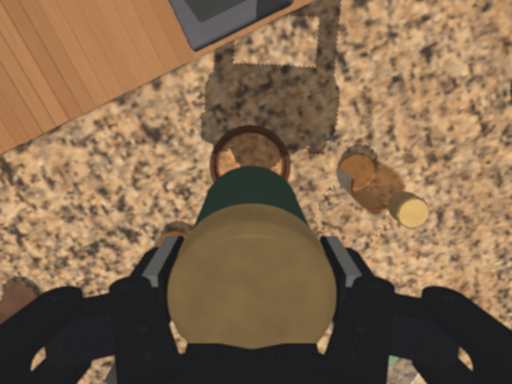

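The wrist view shows the medium stand rim spanning columns 210–291 with its top edge at row 125. The held tin's bottom edge is at row 167, around column 251.

```bash
python3 - <<'E'
from h import *
s=st();d=env.get_image("wrist");T=s["tool_rot"];zz=T[:2,2]
a=ray(d,250.5,125,.016)+.043*zz;b=ray(d,251,167,.169)+.030*zz
print("width",np.linalg.norm(ray(d,210.5,162,.016)-ray(d,290.5,162,.016)),"stand",a,"tin",b);go(s,*a,.036)
E
```

```text
t 14.18 p [ 0.4397 -0.0924  0.2009] f [-0.6 -0.4  0.2] w 0.058 q [-27.   11.9  89.7   0.   78.4 -92.7]
width 0.08281758918477006 stand [ 0.44223582 -0.09430091] tin [ 0.44237753 -0.09358262]
  tool shift cm [16.49 -0.07  0.29]
```

Tin and stand agree to 1 mm, so I can go straight down.

{"method": "carry_out", "body": {"motion": [[[2,0,0,0,0,0,5],[5,0,0,0,0,0,5],[8,0,0,0,0,0,5],[10.5,0,0,0,0,0,5],[12.5,0,0,0,0,0,5]]]}}

```text
time_s: 14.65
position: [0.4391, -0.0943, 0.0737]
tool_rot: [[-0.001, 0.415, 0.91], [0.0, 0.91, -0.415], [-1.0, -0.0, -0.001]]
ft_force: [-1.2, -0.3, -0.9]
grip_width: 0.0579
```

{"method": "carry_out", "body": {"motion": [[[1,0,0,0,0,0,5],[2,0,0,0,0,0,5],[2.7,0,0,0,0,0,5],[3.2,0,0,0,0,0,5],[3.4,0,0,0,0,0,5]]]}}

```text
time_s: 15.07
position: [0.4397, -0.094, 0.0409]
tool_rot: [[-0.0, 0.415, 0.91], [0.0, 0.91, -0.415], [-1.0, -0.0, -0.0]]
ft_force: [0.2, 0.5, -1.5]
grip_width: 0.0585
```

{"method": "carry_out", "body": {"motion": [[[0.1,0,0,0,0,0,5],[0.2,0,0,0,0,0,5],[0.3,0,0,0,0,0,5],[0.3,0,0,0,0,0,5]]]}}

```text
time_s: 15.4
position: [0.4399, -0.0935, 0.0384]
tool_rot: [[0.0, 0.414, 0.91], [-0.0, 0.91, -0.414], [-1.0, -0.0, 0.0]]
ft_force: [0.4, -0.2, -1.3]
grip_width: 0.058
```

{"method": "carry_out", "body": {"motion": [[[0.05,0,0,0,0,0,5],[0.1,0,0,0,0,0,5],[0.15,0,0,0,0,0,5],[0.2,0,0,0,0,0,5],[0.2,0,0,0,0,0,5]]]}}

```text
time_s: 15.82
position: [0.44, -0.0935, 0.0369]
tool_rot: [[0.001, 0.414, 0.91], [-0.0, 0.91, -0.414], [-1.0, -0.0, 0.001]]
ft_force: [-2.3, 0.4, 8.2]
grip_width: 0.0581
```

{"method": "carry_out", "body": {"motion": [[[0,0,0,0,0,0,6.5],[0,0,0,0,0,0,7.5],[0,0,0,0,0,0,8.2],[0,0,0,0,0,0,8.2],[0,0,0,0,0,0,8.2]]]}}

```text
time_s: 16.23
position: [0.4398, -0.0934, 0.0362]
tool_rot: [[-0.0, 0.414, 0.91], [0.0, 0.91, -0.414], [-1.0, -0.0, -0.0]]
ft_force: [0.2, 0.0, -0.8]
grip_width: 0.0822
```

{"method": "carry_out", "body": {"motion": [[[-3,0,0,0,0,0,8.2],[-7,0,0,0,0,0,8.2],[-11,0,0,0,0,0,8.2],[-15,0,0,0,0,0,8.5],[-19,0,0,0,0,0,8.5]]]}}

```text
time_s: 16.65
position: [0.4392, -0.0931, 0.2283]
tool_rot: [[-0.0, 0.414, 0.91], [0.0, 0.91, -0.414], [-1.0, 0.0, -0.0]]
ft_force: [0.9, -0.1, -0.3]
grip_width: 0.0849
```

{"method": "carry_out", "body": {"motion": [[[-1,-2,2.2,0,0,0,8.5],[-3,-4.5,5,0,0,0,8.5],[-4,-7,7.5,0,0,0,8.5],[-4,-8.6,9.5,0,0,0,8.5],[-4,-8.6,9.5,0,0,0,8.5]]]}}

```text
time_s: 17.07
position: [0.4919, -0.215, 0.2656]
tool_rot: [[0.0, 0.417, 0.909], [-0.001, 0.909, -0.417], [-1.0, -0.001, 0.001]]
ft_force: [0.5, -0.5, -0.7]
grip_width: 0.0849
```

```bash
python3 - <<'E'
from h import *
s=st();d=env.get_image("wrist")
cv2.imwrite("pics/w5.png",d["image"][:,:,::-1])
b=blob(d["image"],(0,0,0),(40,40,40),(200,130,300,240));p=ray(d,*b,.138);print(p);go(s,*p,.06)
E
```

```text
t 17.07 p [ 0.4919 -0.215   0.2656] f [ 0.5 -0.5 -0.7] w 0.0849 q [ -36.2   18.4   69.6   -0.    92.  -101.6]
 blob 245 162 24 25 466 c [256.6 173.9]
[ 0.49183291 -0.20982453]
  tool shift cm [20.56  0.49 -0.23]
```

View pics/w5.png

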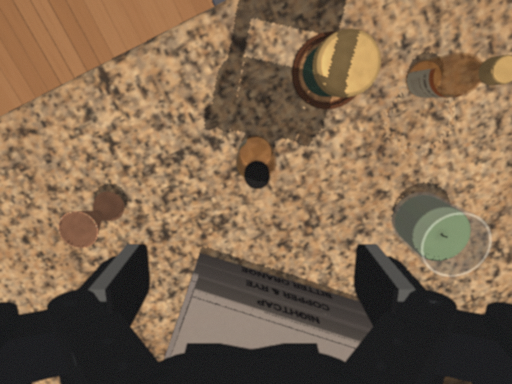

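The wrist view shows the tin inside the medium stand, the black cap at (257,174), and the books well below in the frame. Descending.

{"method": "carry_out", "body": {"motion": [[[2,0.5,-0.2,0,0,0,8.5],[5.5,0.5,-0.2,0,0,0,8.5],[9,0.5,-0.2,0,0,0,8.5],[12,0.5,-0.2,0,0,0,7],[14,0.5,-0.2,0,0,0,7]]]}}

```text
time_s: 17.53
position: [0.4893, -0.2037, 0.1235]
tool_rot: [[-0.003, 0.413, 0.911], [0.003, 0.911, -0.413], [-1.0, 0.001, -0.004]]
ft_force: [-0.2, -0.2, -0.9]
grip_width: 0.0699
```

{"method": "carry_out", "body": {"motion": [[[2,0,0,0,0,0,7],[4,0,0,0,0,0,7],[5.5,0,0,0,0,0,7],[6.4,0,0,0,0,0,7],[6.4,0,0,0,0,0,7]]]}}

```text
time_s: 17.95
position: [0.4899, -0.2044, 0.0608]
tool_rot: [[-0.003, 0.413, 0.911], [0.002, 0.911, -0.413], [-1.0, 0.001, -0.003]]
ft_force: [0.5, -0.1, -0.0]
grip_width: 0.0699
```

```bash
python3 - <<'E'
from h import *
s=st();go(s,.4918,-.2098,.062)
E
```

```text
t 17.95 p [ 0.4899 -0.2044  0.0608] f [ 0.5 -0.1 -0. ] w 0.0699 q [ -35.4   28.7   89.5    0.    62.  -101. ]
  tool shift cm [-0.12 -0.41  0.4 ]
```

{"method": "carry_out", "body": {"motion": [[[0,-0.4,0.4,0,0,0,7],[0,-0.4,0.4,0,0,0,5],[0,-0.4,0.4,0,0,0,3],[0,-0.4,0.4,0,0,0,2],[0,-0.4,0.4,0,0,0,1]]], "grip_force": 40}}

```text
time_s: 18.37
position: [0.493, -0.2111, 0.0627]
tool_rot: [[0.001, 0.414, 0.91], [-0.001, 0.91, -0.414], [-1.0, -0.0, 0.001]]
ft_force: [-0.9, -1.4, -0.1]
grip_width: 0.0215
```

{"method": "carry_out", "body": {"motion": [[[0,0,0,0,0,0,1],[0,0,0,0,0,0,1],[0,0,0,0,0,0,1],[0,0,0,0,0,0,1],[0,0,0,0,0,0,1]]]}}

```text
time_s: 18.78
position: [0.4931, -0.211, 0.0627]
tool_rot: [[0.001, 0.414, 0.91], [-0.0, 0.91, -0.414], [-1.0, -0.0, 0.001]]
ft_force: [-0.4, 2.1, 5.8]
grip_width: 0.0168
```

```bash
python3 - <<'E'
from h import *
s=st();go(s,.466,.4225,.25)
E
```

```text
t 18.78 p [ 0.4931 -0.211   0.0627] f [-0.4  2.1  5.8] w 0.0168 q [ -35.8   28.9   88.7    0.    62.3 -101.4]
  tool shift cm [-18.76  56.55 -28.67]
```

{"method": "carry_out", "body": {"motion": [[[-1,0,0,0,0,0,1],[-4,0,0,0,0,0,1],[-8,0,0,0,0,0,1],[-11,0,0,0,0,0,1],[-14,0,0,0,0,0,1]]]}}

```text
time_s: 19.2
position: [0.4925, -0.2108, 0.2044]
tool_rot: [[0.0, 0.414, 0.91], [-0.0, 0.91, -0.414], [-1.0, -0.0, 0.0]]
ft_force: [-0.0, -0.2, -2.3]
grip_width: 0.0165
```

{"method": "carry_out", "body": {"motion": [[[-2,1,-0.5,0,0,0,1],[-4,3,-1.5,0,0,0,1],[-5,6,-3,0,0,0,1],[-5,9,-4.6,0,0,0,1],[-5,12,-6.1,0,0,0,1]]]}}

```text
time_s: 19.62
position: [0.4865, -0.0752, 0.2532]
tool_rot: [[0.001, 0.415, 0.91], [-0.0, 0.91, -0.415], [-1.0, -0.0, 0.001]]
ft_force: [1.4, 0.0, -1.8]
grip_width: 0.0166
```

{"method": "carry_out", "body": {"motion": [[[0,3,-1.5,0,0,0,1],[0,6,-3,0,0,0,1],[0,9,-4.6,0,0,0,1],[0,12,-6.1,0,0,0,1],[0,15,-7.6,0,0,0,1]]]}}

```text
time_s: 20.03
position: [0.4792, 0.0931, 0.2526]
tool_rot: [[-0.0, 0.414, 0.91], [-0.0, 0.91, -0.414], [-1.0, -0.0, -0.0]]
ft_force: [1.3, -1.1, -0.8]
grip_width: 0.0166
```

{"method": "carry_out", "body": {"motion": [[[0,3,-1.5,0,0,0,1],[0,6,-3,0,0,0,1],[0,9,-4.6,0,0,0,1],[0,12,-6.1,0,0,0,1],[0,15,-7.6,0,0,0,1]]]}}

```text
time_s: 20.45
position: [0.4721, 0.2611, 0.2525]
tool_rot: [[-0.0, 0.414, 0.91], [-0.0, 0.91, -0.414], [-1.0, -0.0, -0.0]]
ft_force: [0.5, -0.3, -0.9]
grip_width: 0.0168
```

{"method": "carry_out", "body": {"motion": [[[0,3,-1.5,0,0,0,1],[0,6,-3,0,0,0,1],[0,9,-4.6,0,0,0,1],[0,12,-6.1,0,0,0,1],[0,14,-7.2,0,0,0,1]]]}}

```text
time_s: 20.87
position: [0.4643, 0.4192, 0.252]
tool_rot: [[-0.001, 0.413, 0.911], [-0.0, 0.911, -0.413], [-1.0, -0.001, -0.001]]
ft_force: [0.5, 0.1, -1.0]
grip_width: 0.0165
```

{"method": "carry_out", "body": {"motion": [[[2,0,0,0,0,0,1],[4,0,0,0,0,0,1],[5,0,0,0,0,0,1],[5,0,0,0,0,0,1],[5,0,0,0,0,0,1]]]}}

```text
time_s: 21.28
position: [0.4653, 0.4165, 0.2026]
tool_rot: [[-0.0, 0.414, 0.91], [-0.0, 0.91, -0.414], [-1.0, -0.0, -0.0]]
ft_force: [0.8, 0.9, -1.5]
grip_width: 0.0165
```

```bash
python3 - <<'E'
from h import *
s=st();go(s,.466,.4225,.068)
d=env.get_image("wrist");cv2.imwrite("pics/w6.png",d["image"][:,:,::-1])
E
```

```text
t 21.28 p [0.4653 0.4165 0.2026] f [ 0.8  0.9 -1.5] w 0.0165 q [ 31.   29.6  61.7  -0.   88.7 -34.5]
  tool shift cm [13.46  0.58 -0.19]
```

View pics/w6.png

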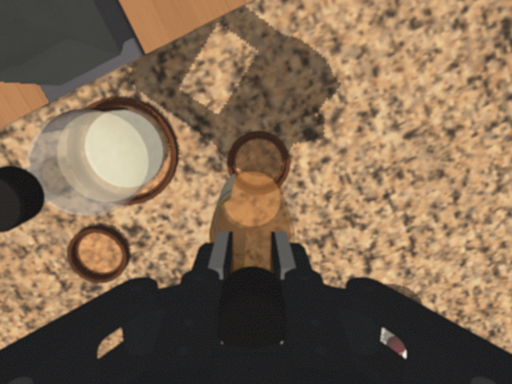

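The wrist view shows the small stand rim at columns 226–291 with its top at row 130. The held bottle's bottom disc is centred at (251,198) with its top at row 171.

```bash
python3 - <<'E'
from h import *
s=st();d=env.get_image("wrist");T=s["tool_rot"];zz=T[:2,2]
a=ray(d,258.5,130,.016)+.034*zz;b=ray(d,251.5,171,.140)+.0205*zz
print("stand",a,"bottle",b,"w",np.linalg.norm(ray(d,226,160,.016)-ray(d,291,160,.016)));D=np.r_[a-b,0];print("shift",T.T@D*100)
E
```

```text
t 21.33 p [0.4657 0.4167 0.2034] f [-0.1  0.2 -1.1] w 0.0165 q [ 31.   29.5  61.7  -0.   88.7 -34.5]
stand [0.46816457 0.42399019] bottle [0.46801345 0.4160631 ] w 0.06768371696136216
shift [ 5.66596253e-04  7.27703527e-01 -3.14742499e-01]
```

{"method": "carry_out", "body": {"motion": [[[0,0.6,-0.2,0,0,0,1],[3,0.6,-0.2,0,0,0,1],[6,0.6,-0.2,0,0,0,1],[9,0.6,-0.2,0,0,0,1],[10.5,0.6,-0.2,0,0,0,1]]]}}

```text
time_s: 21.8
position: [0.465, 0.4228, 0.0944]
tool_rot: [[-0.003, 0.414, 0.91], [-0.002, 0.91, -0.414], [-1.0, -0.003, -0.002]]
ft_force: [0.1, 0.0, -1.8]
grip_width: 0.0168
```

{"method": "carry_out", "body": {"motion": [[[0.8,0,0,0,0,0,1],[1.5,0,0,0,0,0,1],[2,0,0,0,0,0,1],[2.4,0,0,0,0,0,1],[2.5,0,0,0,0,0,1]]]}}

```text
time_s: 22.22
position: [0.4662, 0.4233, 0.0725]
tool_rot: [[0.001, 0.414, 0.91], [0.001, 0.91, -0.414], [-1.0, 0.001, 0.0]]
ft_force: [0.3, -0.2, -1.5]
grip_width: 0.0164
```

{"method": "carry_out", "body": {"motion": [[[0.1,0,0,0,0,0,1],[0.2,0,0,0,0,0,1],[0.3,0,0,0,0,0,1],[0.3,0,0,0,0,0,1]]]}}

```text
time_s: 22.55
position: [0.466, 0.4231, 0.0694]
tool_rot: [[0.0, 0.414, 0.91], [0.0, 0.91, -0.414], [-1.0, 0.0, 0.0]]
ft_force: [-0.7, 0.1, -1.6]
grip_width: 0.0167
```

{"method": "carry_out", "body": {"motion": [[[0.1,0,0,0,0,0,1],[0.15,0,0,0,0,0,1],[0.2,0,0,0,0,0,1],[0.25,0,0,0,0,0,1],[0.25,0,0,0,0,0,1]]]}}

```text
time_s: 22.97
position: [0.4661, 0.4233, 0.0678]
tool_rot: [[0.001, 0.414, 0.91], [0.001, 0.91, -0.414], [-1.0, 0.001, 0.001]]
ft_force: [-2.3, -1.8, 6.3]
grip_width: 0.0165
```

{"method": "carry_out", "body": {"motion": [[[0,0,0,0,0,0,2.5],[0,0,0,0,0,0,4],[0,0,0,0,0,0,5],[0,0,0,0,0,0,6],[0,0,0,0,0,0,6]]]}}

```text
time_s: 23.38
position: [0.4659, 0.423, 0.0666]
tool_rot: [[-0.0, 0.414, 0.91], [-0.0, 0.91, -0.414], [-1.0, -0.0, -0.0]]
ft_force: [0.3, 0.1, -0.3]
grip_width: 0.0599
```

{"method": "carry_out", "body": {"motion": [[[-3,0,0,0,0,0,6],[-7,0,0,0,0,0,6],[-11,0,0,0,0,0,7],[-15,0,0,0,0,0,8],[-19.5,0,0,0,0,0,8]]]}}

```text
time_s: 23.8
position: [0.4654, 0.4228, 0.2602]
tool_rot: [[-0.001, 0.414, 0.91], [-0.0, 0.91, -0.414], [-1.0, -0.0, -0.0]]
ft_force: [-0.1, 0.1, 0.2]
grip_width: 0.0799
```

{"method": "carry_out", "body": {"motion": [[[0,-2.5,1.4,0,0,0,8],[0,-6,3.3,0,0,0,8],[0,-9,4.9,0,0,0,8],[0,-12,6.5,0,0,0,8],[0,-15,8.2,0,0,0,8]]]}}

```text
time_s: 24.22
position: [0.4781, 0.2511, 0.2584]
tool_rot: [[0.0, 0.414, 0.91], [0.0, 0.91, -0.414], [-1.0, 0.0, 0.0]]
ft_force: [1.0, -0.3, 0.3]
grip_width: 0.08
```

{"method": "carry_out", "body": {"motion": [[[0,-3.5,1.9,0,0,0,8],[0,-7,3.8,0,0,0,8],[0,-10,5.4,0,0,0,8],[0,-13,7,0,0,0,8],[0,-16,8.7,0,0,0,8]]]}}

```text
time_s: 24.63
position: [0.4911, 0.0693, 0.2585]
tool_rot: [[0.0, 0.414, 0.91], [-0.0, 0.91, -0.414], [-1.0, 0.0, 0.0]]
ft_force: [0.6, 0.3, 0.2]
grip_width: 0.0802
```

{"method": "carry_out", "body": {"motion": [[[0,-3,1.6,0,0,0,8],[0,-5.4,2.9,0,0,0,8],[0,-5.4,2.9,0,0,0,8],[0,-5.4,2.9,0,0,0,8],[0,-5.4,2.9,0,0,0,8]]]}}

```text
time_s: 25.05
position: [0.4954, 0.0101, 0.2584]
tool_rot: [[-0.0, 0.414, 0.91], [0.0, 0.91, -0.414], [-1.0, 0.0, -0.0]]
ft_force: [0.2, 0.2, 0.8]
grip_width: 0.08
```

```bash
python3 - <<'E'
from h import *
s=st();d=env.get_image("wrist")
cv2.imwrite("pics/w7.png",np.hstack([d["image"],cv2.resize(env.get_image("side")["image"][130:330,190:340],(288,384))])[:,:,::-1])
hsv=cv2.cvtColor(d["image"],cv2.COLOR_RGB2HSV);print(hsv[175,255],d["image"][175,255],"expected",pr(d,[.496,.0105,.141]))
E
```

```text
t 25.05 p [0.4954 0.0101 0.2584] f [0.2 0.2 0.8] w 0.08 q [-12.6  14.3  76.7   0.   89.1 -78.1]
[ 18 118 106] [106  86  57] expected [251.8 179.5]
```

View pics/w7.png

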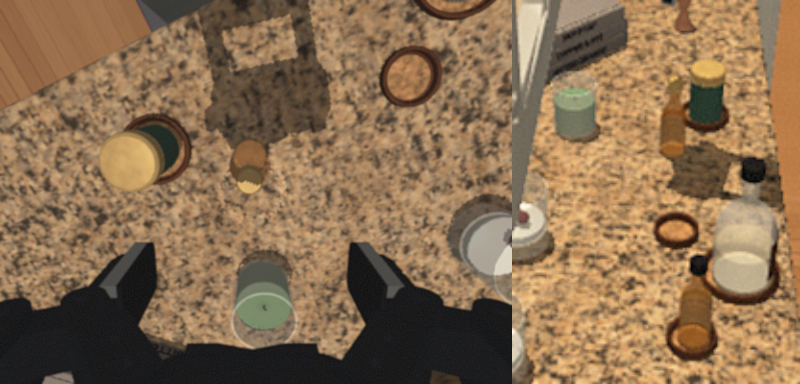

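Wrist view: the pale cap is at about (250,180) and the tin is in the medium stand. The side view shows the brandy and black-cap bottle upright in their stands. I'll descend onto the last bottle.

{"method": "carry_out", "body": {"motion": [[[2,-0.1,0,0,0,0,7],[5.5,-0.1,0,0,0,0,7],[9,-0.1,0,0,0,0,7],[12,-0.1,0,0,0,0,7],[14,-0.1,0,0,0,0,7]]]}}

```text
time_s: 25.57
position: [0.4938, 0.0102, 0.1159]
tool_rot: [[-0.003, 0.412, 0.911], [0.001, 0.911, -0.412], [-1.0, -0.001, -0.003]]
ft_force: [-0.4, 0.4, 0.1]
grip_width: 0.0703
```

{"method": "carry_out", "body": {"motion": [[[2,0,0,0,0,0,7],[4,0,0,0,0,0,7],[5.2,0,0,0,0,0,7],[5.6,0,0,0,0,0,7],[5.6,0,0,0,0,0,7]]]}}

```text
time_s: 25.98
position: [0.4947, 0.0097, 0.0618]
tool_rot: [[-0.002, 0.413, 0.911], [0.0, 0.911, -0.413], [-1.0, -0.0, -0.002]]
ft_force: [0.2, -0.2, 0.6]
grip_width: 0.07
```

{"method": "carry_out", "body": {"motion": [[[0,0,0,0,0,0,6],[0,0,0,0,0,0,4.5],[0,0,0,0,0,0,3],[0,0,0,0,0,0,2],[0,0,0,0,0,0,1]]], "grip_force": 40}}

```text
time_s: 26.4
position: [0.4953, 0.0086, 0.063]
tool_rot: [[0.001, 0.414, 0.91], [-0.001, 0.91, -0.414], [-1.0, -0.0, 0.001]]
ft_force: [-0.5, -1.2, 2.6]
grip_width: 0.0164
```

{"method": "carry_out", "body": {"motion": [[[0,0,0,0,0,0,1],[0,0,0,0,0,0,1],[0,0,0,0,0,0,1],[0,0,0,0,0,0,1],[0,0,0,0,0,0,1]]]}}

```text
time_s: 26.82
position: [0.4954, 0.0086, 0.063]
tool_rot: [[0.001, 0.414, 0.91], [-0.001, 0.91, -0.414], [-1.0, -0.0, 0.001]]
ft_force: [-1.2, -0.9, 6.3]
grip_width: 0.0163
```

```bash
python3 - <<'E'
from h import *
s=st();go(s,.486,.216,.19)
E
```

```text
t 26.82 p [0.4954 0.0086 0.063 ] f [-1.2 -0.9  6.3] w 0.0163 q [-12.7  25.6  95.1  -0.   59.2 -78.3]
  tool shift cm [-12.72  18.49  -9.42]
```

{"method": "carry_out", "body": {"motion": [[[-1,0,0,0,0,0,1],[-4,0,0,0,0,0,1],[-8,0,0,0,0,0,1],[-11,0,0,0,0,0,1],[-13,0,0,0,0,0,1]]]}}

```text
time_s: 27.23
position: [0.4955, 0.0088, 0.1953]
tool_rot: [[0.003, 0.414, 0.91], [-0.0, 0.91, -0.414], [-1.0, 0.001, 0.003]]
ft_force: [0.8, -0.3, -1.9]
grip_width: 0.0165
```

{"method": "carry_out", "body": {"motion": [[[0,1,-0.5,0,0,0,1],[0,3,-1.5,0,0,0,1],[0,6,-3.1,0,0,0,1],[0,9,-4.6,0,0,0,1],[0,12,-6.1,0,0,0,1]]]}}

```text
time_s: 27.65
position: [0.4881, 0.1451, 0.1909]
tool_rot: [[-0.003, 0.415, 0.91], [0.0, 0.91, -0.415], [-1.0, -0.001, -0.002]]
ft_force: [0.9, -0.2, -1.6]
grip_width: 0.0161
```

{"method": "carry_out", "body": {"motion": [[[0,3,-1.5,0,0,0,1],[0,5,-2.5,0,0,0,1],[0,6.5,-3.3,0,0,0,1],[0,6.5,-3.3,0,0,0,1],[0,6.5,-3.3,0,0,0,1]]]}}

```text
time_s: 28.07
position: [0.4852, 0.2169, 0.191]
tool_rot: [[-0.003, 0.412, 0.911], [-0.001, 0.911, -0.412], [-1.0, -0.002, -0.002]]
ft_force: [-1.2, -0.0, -2.0]
grip_width: 0.0164
```

{"method": "carry_out", "body": {"motion": [[[0,0,0,0,0,0,1],[0,0,0,0,0,0,1]]]}}

```text
time_s: 28.23
position: [0.486, 0.2154, 0.1919]
tool_rot: [[-0.001, 0.415, 0.91], [-0.0, 0.91, -0.415], [-1.0, -0.001, -0.001]]
ft_force: [0.0, 0.9, -3.0]
grip_width: 0.0167
```

```bash
python3 - <<'E'
from h import *
s=st();go(s,.486,.216,.068)
d=env.get_image("wrist");cv2.imwrite("pics/w8.png",d["image"][:,:,::-1])
E
```

```text
t 28.23 p [0.486  0.2154 0.1919] f [ 0.   0.9 -3. ] w 0.0167 q [ 11.1  20.6  78.6  -0.   80.9 -54.3]
  tool shift cm [12.39  0.07 -0.02]
```

View pics/w8.png

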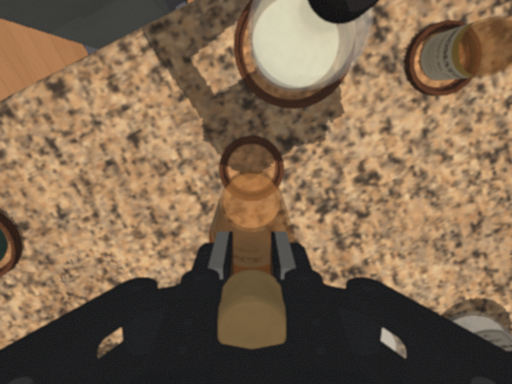

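Wrist view: the small stand spans columns 219–284 with its top at row 135. The bottle's bottom edge is at row 174, column 251.

```bash
python3 - <<'E'
from h import *
s=st();d=env.get_image("wrist");T=s["tool_rot"];zz=T[:2,2]
a=ray(d,251.5,135,.016)+.034*zz;b=ray(d,251.,173.5,.129)+.0205*zz
print("stand",a,"bottle",b);print("shift",T.T@np.r_[a-b,0]*100)
E
```

```text
t 28.28 p [0.4861 0.2153 0.1921] f [-0.1  0.2 -2.1] w 0.0167 q [ 11.1  20.6  78.6  -0.   80.9 -54.3]
stand [0.48881493 0.21437403] bottle [0.48968123 0.21364682]
shift [ 3.65665665e-05  3.01920222e-02 -1.09003125e-01]
```

Aligned to 1 mm. Lowering.

{"method": "carry_out", "body": {"motion": [[[2,0,0,0,0,0,1],[5,0,0,0,0,0,1],[7.5,0,0,0,0,0,1],[9.5,0,0,0,0,0,1],[10.5,0,0,0,0,0,1]]]}}

```text
time_s: 28.75
position: [0.4851, 0.2153, 0.0849]
tool_rot: [[-0.004, 0.415, 0.91], [-0.001, 0.91, -0.415], [-1.0, -0.002, -0.003]]
ft_force: [-0.5, 0.6, -2.4]
grip_width: 0.0162
```

{"method": "carry_out", "body": {"motion": [[[0.5,0,0,0,0,0,1],[0.9,0,0,0,0,0,1],[1.2,0,0,0,0,0,1],[1.5,0,0,0,0,0,1],[1.6,0,0,0,0,0,1]]]}}

```text
time_s: 29.17
position: [0.4863, 0.2161, 0.0716]
tool_rot: [[0.001, 0.414, 0.91], [0.0, 0.91, -0.414], [-1.0, 0.0, 0.001]]
ft_force: [-0.8, -0.4, -2.3]
grip_width: 0.0167
```

{"method": "carry_out", "body": {"motion": [[[0.1,0,0,0,0,0,1],[0.2,0,0,0,0,0,1],[0.2,0,0,0,0,0,1],[0.2,0,0,0,0,0,1]]]}}

```text
time_s: 29.5
position: [0.4862, 0.2162, 0.0695]
tool_rot: [[0.0, 0.414, 0.91], [0.0, 0.91, -0.414], [-1.0, 0.0, 0.0]]
ft_force: [0.3, -0.4, -1.8]
grip_width: 0.0166
```

{"method": "carry_out", "body": {"motion": [[[0.1,0,0,0,0,0,1],[0.15,0,0,0,0,0,1],[0.2,0,0,0,0,0,1],[0.2,0,0,0,0,0,1],[0.2,0,0,0,0,0,1]]]}}

```text
time_s: 29.92
position: [0.4863, 0.2161, 0.068]
tool_rot: [[0.001, 0.414, 0.91], [0.0, 0.91, -0.414], [-1.0, 0.0, 0.001]]
ft_force: [-1.4, -0.7, 4.8]
grip_width: 0.0165
```

{"method": "carry_out", "body": {"motion": [[[0,0,0,0,0,0,2.5],[0,0,0,0,0,0,4],[0,0,0,0,0,0,5],[0,0,0,0,0,0,6],[0,0,0,0,0,0,6]]]}}

```text
time_s: 30.33
position: [0.4861, 0.2162, 0.0673]
tool_rot: [[-0.0, 0.414, 0.91], [0.0, 0.91, -0.414], [-1.0, 0.0, -0.0]]
ft_force: [0.2, 0.4, -0.1]
grip_width: 0.0601
```

{"method": "carry_out", "body": {"motion": [[[-3,0,0,0,0,0,6],[-7,0,0,0,0,0,6],[-11,0,0,0,0,0,6],[-15,0,0,0,0,0,6],[-19,0,0,0,0,0,6]]]}}

```text
time_s: 30.75
position: [0.4856, 0.2161, 0.2595]
tool_rot: [[0.0, 0.414, 0.91], [0.0, 0.91, -0.414], [-1.0, 0.0, 0.0]]
ft_force: [0.4, 0.0, -0.7]
grip_width: 0.0604
```

{"method": "carry_out", "body": {"motion": [[[-4,0,0,0,0,0,6],[-8,0,0,0,0,0,6],[-8,0,0,0,0,0,6],[-8,0,0,0,0,0,6],[-8,0,0,0,0,0,6]]]}}

```text
time_s: 31.17
position: [0.4858, 0.2161, 0.3365]
tool_rot: [[-0.001, 0.414, 0.91], [-0.0, 0.91, -0.414], [-1.0, -0.001, -0.001]]
ft_force: [-0.5, -0.2, -0.5]
grip_width: 0.0597
```

```bash
python3 - <<'E'
from h import *
st();a=env.get_image("wrist")["image"];b=env.get_image("side")["image"][110:330,190:340];c=env.get_image("scene")["image"][120:270,110:400]
cv2.imwrite("pics/f.png",np.vstack([np.hstack([cv2.resize(a,(430,322)),cv2.resize(b,(220,322))]),cv2.resize(c,(650,278))])[:,:,::-1])
E
```

```text
t 31.17 p [0.4858 0.2161 0.3365] f [-0.5 -0.2 -0.5] w 0.0597 q [ 11.2  16.7  60.8  -0.  102.6 -54.3]
```

View pics/f.png

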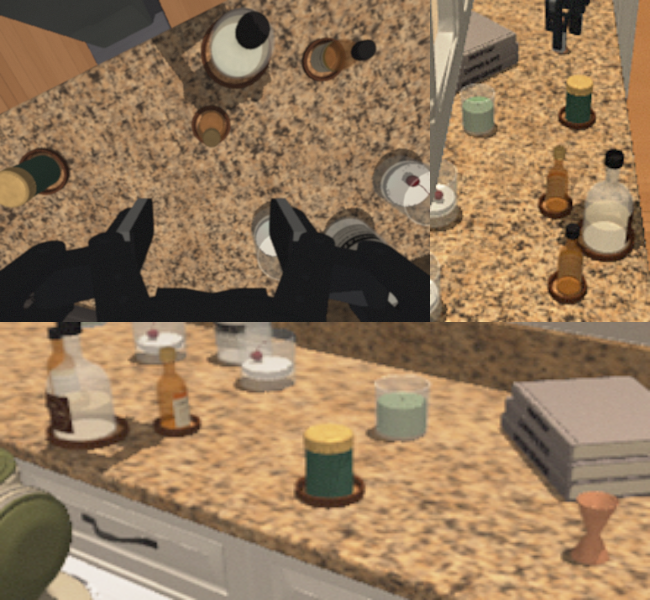

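All four stand upright inside their rims, the jigger and candle look untouched, and the gripper is clear. Handing in.

```bash
python3 -c "
from rig import env
print(env.close_job())"
```

```text
the job is handed in; nothing more can be done
None
```

The job is done and handed in at about 31 s of the 106 s limit. The order was brandy into the large stand, tin into the medium one, then the black-cap and pale-cap bitters bottles into the two small ones.

**Last checks:** the final wrist, side and scene pictures show all four upright inside their rims. The jigger and candle look to be where they started; I judged that by eye and did not re-measure them. The gripper was open and clear of everything. Each item was lowered in small steps until the wrist force showed contact (about 4 to 8 N), then released.

**What disagreed:**
- **First brandy grasp failed:** the fingertips are really about 34 mm farther back than the stated TCP implies, in both the side and scene views. The jaws closed on the top of the stopper and slid off it with about 16 N. The bottle stayed upright and in place, and all later grasps used the corrected height.
- **Camera positions:** the scene and side cameras gave positions about 1 cm apart for most things (more for the candle), so I used close wrist views for the final alignment.
- **Picture budget:** I viewed 16 pictures, two over the 14, mostly because of the missed grasp.

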